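# Set the reach of a bench spot extractor

## Robot

A 7-joint arm with a two-finger parallel gripper is mounted at the origin on a cart in front of the work surface, level with it; the furniture and walls round the work are solid. World frame = base frame: x ahead of the robot, y to its left, z up, the work surface at z = 0. Lengths are in mm, angles in rad, forces in N, time in s.
With the tool pointing down it reaches from about 425 to 875 mm from the base axis. Payload 8.4 kg.
Tool frame: the origin (TCP) lies between the finger pads; the fingertips stand ahead of it and the grasp point (between the pads) lies 6 mm ahead of it (ctrl.finger_overhang is the z of the fingertips in the tool frame, in mm); z points along the fingers, y is the direction in which the jaws open and shut (so a half turn about z gives the same grasp; the last joint's range is limited). The gripper opens to 85 mm and grips with 20 to 120 N. Pads are 22 mm wide; open, the fingers measure 114 mm over their backs; the gripper's body (76 mm by 85 mm) begins 54 mm behind the grasp point. The pads swing forward as they close: fully open they stand 13 mm farther back than shut.
Start: joints at [1.089, 0.333, 0.04, 1.465, -0.013, 1.343, -0.059], TCP at [242.764, -602.935, 256.308] pointing down, gripper open.
Joint ranges: [-2.58, 2.58], [-0.38, 2.09], [-1.3, 1.39], [0.25, 2.4], [-1.5, 4.64], [0.08, 2.09], [-2.65, 2.65]. Speed limits (rad/s): [2.22, 2.22, 2.79, 2.79, 3.14, 3.14, 3.14].

## Interface

Orientations are given as a rotation vector (axis times angle).
In Python, from bench import ctrl gives the robot as it stands. The module is installed in compiled form; this text tells all that it offers.
- The arm moves only by the tool carry_out, never from a script. Its argument "plan" is a list of rows, each a list of 6 numbers: the shift along the tool's x, y, z scaled (see below), then the turn, a rotation vector about the tool's x, y, z scaled (see below). A call has 1 to 12 rows; each row shifts and turns the commanded pose from where the row before left it, along the tool's axes as they then stand; what a row does not reach is not made up. The controller multiplies each number of a shift by 20 mm and each number of a turn by 6 degrees. A row lasts 1/12 s, in which the tool goes at most 41.7 mm and 7.16 degrees, less where a joint would pass 70% of its speed; a pose out of reach is approached as far as the arm can. A call with a number of a shift or a turn outside -1 to 1 is refused whole. A call with a gripper value outside its range is refused whole. "jaw" is the gripper command: -1 is fully open, 1 is shut, values between are in proportion, set as the call begins (left out, the last holds). The fingers move at their own pace and stop on an object; "squeeze" is the grip in N (left out, the last holds). Time passes only in rows, so rows that do not move let the fingers close. It gives the time, the measured TCP pose, the force and the opening at its end, in the units of the state.
- ctrl.get_obs(): the state, without advancing time (a new reading comes with each control period).
- ctrl.capture(name): name is "scene" or "top" or "wrist"; returns (picture, depth): 384x512x3 uint8, red, green, blue; 384x512 float32, mm along the optical axis (not along the pixel's ray), 0 where there is no reading.
- ctrl.calibration(name): a dict with "fovy" (degrees; the focal length in pixels is half the picture's height over the tangent of half this angle, whatever the lens; pixels are square), "cx", "cy" (the principal point, pixels), "R" (3x3) and "t" (3): a world point X has camera coordinates R X + t; the wrist camera has in their place "tool_from_camera" (4x4, takes a point from camera to tool coordinates, whose origin is the TCP and whose axes are the flange's). Camera axes: x right, y down, z forward; pixel columns grow to the right and rows downward; lengths in mm; the calibration is good to about 2 mm. A picture is of the moment at which its call begins: read the wrist's pose just before it. calibration takes no time and is no camera call.
- ctrl.sign_off(): hands the job in, once; it reports no verdict.
Trained networks look in the newest picture that a camera, given by its name, has taken for a name from the list of things; names that differ only in an ending like _2 or _b are one class to them, and where a whole thing is asked for, a point or a joint stands for the part that bears it (a point fixed in the world has none). Each returns a list of dicts, best first, with "conf" (0 to 1); they miss things now and then, are a little off and sometimes report something else, mostly with a low value. They report only what shows in the picture. A call takes as long as a camera call.
- ctrl.recognise(camera, query): "extent" ([left, top, right, bottom] in pixels, round what is visible of it).
- ctrl.pinpoint(camera, query): "position" ([row, column] in pixels: a listed point, or the origin of a listed thing).
The state is a dict: "clock": time; "q": joint angles; "joint_velocities": joint speeds; "joint_efforts": joint torques, N m; "eef_pos": TCP position; "tool_rot": TCP orientation; "contact_force": force on the tool from outside, world axes, zero at the start; "ft_torque": the same for the moment, N m; "grip_width": finger opening in mm.
Only numpy, scipy, OpenCV 4.12 (cv2) and the standard library are available. Lean on these libraries where they do the work, as an engineer would, in place of code of your own. Each camera call takes 0.05 s, during which the arm holds its last target.

## Task

Put the spot extractor to work over the dish: first turn its damper handle a quarter turn to fully open (in line with the arm), then push the lock button on top of the sleeve fully down, and then pull the snout out by its upright knob until its pointer is level with the point of the index clip on the scale. A spring draws the snout back, so finish while still gripping the knob and holding the snout still at that mark. Leave the dish, flask, tube and bottle where they stand.

Things in the scene. Friction and masses are not known exactly. Their poses are not given: they have to be found in the camera images.
- extractor: (All sizes and heights in these notes in mm, heights from the worktop.) Grey spot extractor, fixed: base 110 x 170, round riser, damper box (78 x 70, top at height 125), square sleeve 46 wide (top 124) with its mouth at y -105; the snout slides out along its own -y (to the robot's right, yawed up to 0.25 rad). Scale rail at x -55 to -35, top 105, to y -270, marks every 10. Origin on the worktop under the riser's axis.
- damper (a joint): Damper handle, a steel bar on the damper box, turning about the vertical axis through the extractor's origin: 0 rad = closed, bar across the arm, its end towards the extractor's -x (the robot). It opens clockwise seen from above to the stop at 1.571, where it points along the extractor's +y. Starts at 0 to 0.3. Stays where left; about 2 N at its end turns it.
- damper_grip (a point): Middle of the upright round black peg on the end of the damper bar: 15 to 17 in diameter, from 141 to 181 above the worktop, 48 from the turning axis; this point is at height 165. The bar top lies at 142.
- damper_hinge (a point): Point on the damper's turning axis at height 165.
- lock_button (a joint): Lock button: 0 = up, snout locked; 0.008 m = fully down, snout free (it is free only beyond 0.006). Needs about 4 N and stays down when left.
- lock_button_top (a point): Centre of the top of the lock button, a steel disc 26 in diameter that stands on top of the sleeve 72 from the extractor's origin along its -y; top at 146 above the worktop when up, 138 when down. It moves straight down into a black ring of diameter 36 whose top is at 132.
- snout (a joint): How far the snout is pulled out, in m: 0 = home (start), at most 0.115. Slides along the extractor's -y. A spring draws it home with 2 to 4 N.
- pull_knob: Upright steel knob on the snout's black hood: a post 22 in diameter on a foot 32 in diameter; heights 122 to 179, foot's top at 129. The post swivels stiffly about its own axis, which does not matter. Origin at its underside on the post's axis; at home 150 from the extractor's origin along its -y.
- pull_knob_grip (a point): Point on the axis of the pull knob at height 159 above the worktop, the place to grip it; any direction round the post will do.
- snout_pointer (a point): Tip of the thin steel pointer fixed to the snout above the scale rail, level (along the slide) with the pull knob's axis and 50.5 to the robot's side of it; height 109.
- index_clip: Small black clip 9 x 16 x 22 on the outer edge of the scale rail, top at height 116, immovable, at a different mark each time, 45 to 90 beyond the pointer's home. Its axes are the extractor's; its origin lies on the worktop in the line of the slide (through the pull knob's axis), level along the slide with the clip's point: the snout is at the mark when the pointer's y in this frame is 0.
- clip_point (a point): The clip's point that faces the pointer's tip, at height 109; at the mark the pointer's tip stands 1 from it.
- petri: Open dish 90 in diameter, 15 high, with agar, on the worktop where the snout's hood will come to stand (the hood's underside is 50 above the worktop). Origin at the centre of its underside.
- flask: Conical glass flask 68 in diameter, 109 high, behind the snout. Origin at the centre of its underside.
- tube: Sample tube with a cap, 34 in diameter, 86 high, standing behind the sleeve. Origin at the centre of its underside.
- amber: Amber bottle with a black cap, 58 in diameter, 108 high, near the front right corner. Origin at the centre of its underside.

How it is judged:
By the outcome, as a careful person would: the job done as asked, in the order asked, and still so for the second after the job is handed in, while the arm keeps its last pose, push and grip.
It also fails if it takes over 56 s, if anything falls off the work surface, if the arm or the gripper's body presses on something with over 40 N, if the wrist force passes 120 N, or if a joint passes its speed limit or range.

## Working session

There is one attempt and no reset: what is moved stays moved. The work goes in short steps, Python scripts to look and compute and a tool call to move; the robot and the scene stay as the last step left them, time stands still between calls to the robot, and variables do not carry over. Pictures are saved under pics/ and viewed, and the job is handed in when it is done.

Besides the shell and the picture viewer there is one more tool, called after "Emit:" as name(argument=value, ...), one argument or row to a line, values as JSON. carry_out: Moves the arm, as the interface text tells. Its arguments: {"type":"object","properties":{"plan":{"type":"array"},"jaw":{"type":"number"},"squeeze":{"type":"number"}},"required":["plan"]}

```bash
mkdir -p pics; cat > h.py <<'E'
import numpy as np,cv2
from scipy.spatial.transform import Rotation as Ro
from bench import ctrl
def cam(name,obs=None):
    c=ctrl.calibration(name); f=192/np.tan(np.radians(c["fovy"])/2)
    if name=="wrist":
        o=obs or ctrl.get_obs(); T=np.eye(4);T[:3,:3]=Ro.from_rotvec(o["tool_rot"]).as_matrix();T[:3,3]=o["eef_pos"]
        M=T@np.array(c["tool_from_camera"]); R=M[:3,:3].T; t=-R@M[:3,3]
    else: R=np.array(c["R"]);t=np.array(c["t"])
    return f,c["cx"],c["cy"],R,t
def ray(C,row,col):
    f,cx,cy,R,t=C; d=R.T@np.array([(col-cx)/f,(row-cy)/f,1.]); return -R.T@t,d
def atz(C,row,col,z):
    o,d=ray(C,row,col); return o+d*(z-o[2])/d[2]
def proj(C,X):
    f,cx,cy,R,t=C; p=R@np.array(X,float)+t; return np.array([cy+f*p[1]/p[2],cx+f*p[0]/p[2]])
def tri(*obs):
    A=0;b=0
    for C,r,c in obs:
        o,d=ray(C,r,c);d=d/np.linalg.norm(d);P=np.eye(3)-np.outer(d,d);A=A+P;b=b+P@o
    X=np.linalg.solve(A,b)
    return X
E
cat > look.py <<'E'
from h import *
import sys,json
tag=sys.argv[1]
o=ctrl.get_obs();print({k:np.round(v,3) for k,v in o.items()}, ctrl.finger_overhang)
for n in ["scene","top","wrist"]:
    p,d=ctrl.capture(n);cv2.imwrite(f"pics/{n}_{tag}.png",p[:,:,::-1]);np.save(f"{n}_{tag}.npy",d)
    C=cam(n,o)
    for q in ["damper_grip","damper_hinge","lock_button_top","pull_knob_grip","snout_pointer","clip_point","index_clip","extractor","petri","flask","tube","amber"]:
        try:
            for r in ctrl.pinpoint(n,q)[:2]: print(n,q,np.round(r["position"],1),round(r["conf"],2))
        except Exception as e: print(q,e)
E
python3 look.py a; ls pics
```

```text
{'clock': np.float64(0.0), 'q': array([ 1.089,  0.334,  0.04 ,  1.466, -0.013,  1.343, -0.058]), 'joint_velocities': array([-0.001,  0.001,  0.001,  0.002,  0.001,  0.   ,  0.001]), 'joint_efforts': array([ 0.0000e+00, -6.5856e+01,  1.3660e+00, -4.0555e+01,  1.7000e-02,
        1.3000e-02, -0.0000e+00]), 'eef_pos': array([ 242.628, -602.574,  255.404]), 'tool_rot': array([-3.083e+00, -5.970e-01,  1.000e-03]), 'contact_force': array([-0.516, -0.065, -0.045]), 'ft_torque': array([ 0.006,  0.033, -0.028]), 'grip_width': np.float64(85.601)} 25.0
scene damper_grip [215.9 197.7] 0.66
scene damper_grip [201.9 255.7] 0.51
scene damper_hinge [199.9 186.2] 0.83
scene damper_hinge [216. 197.] 0.53
scene lock_button_top [197.1 215.9] 0.66
scene snout_pointer [204.4 258.5] 0.86
scene clip_point [191.9 277.4] 0.62
scene extractor [267.6 194.4] 0.84
scene extractor [215.2 269. ] 0.36
scene petri [216.1 270.8] 0.98
scene flask [205.4 211.6] 0.56
scene tube [269.9 193.4] 0.19
top damper_grip [192.8 178.2] 0.8
top damper_hinge [167.1 183.2] 0.61
top lock_button_top [170.8 221.7] 0.43
top pull_knob_grip [167.  184.7] 0.67
top pull_knob_grip [164.2 261.7] 0.64
top snout_pointer [191.6 259.8] 0.86
top snout_pointer [130.2 214.9] 0.71
top clip_point [193.6 294.5] 0.41
top extractor [173.4 197.2] 0.61
top extractor [119.9 263.7] 0.26
top petri [174.6 284.9] 0.76
top flask [121.3 264.1] 0.78
top flask [271.1 319.9] 0.47
top tube [127.6 216.7] 0.65
top tube [169.  260.2] 0.24
top amber [268.6 319.2] 0.87
wrist amber [ 9.7 53.3] 0.8
scene_a.png
top_a.png
wrist_a.png
```

View pics/scene_a.png

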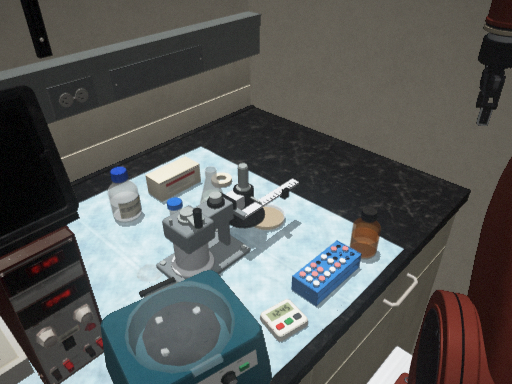

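View pics/top_a.png

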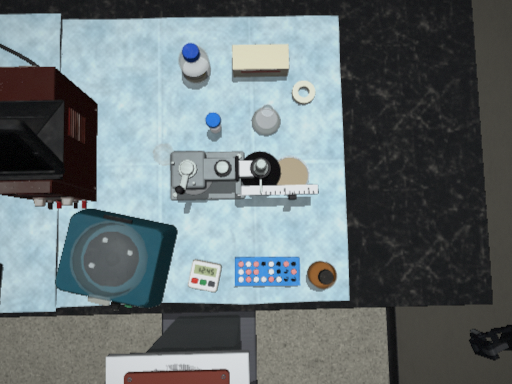

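```bash
cat > a.py <<'E'
from h import *
print(ctrl.get_obs()["clock"])
T=cam("top");S=cam("scene")
print("cams",-T[3].T@T[4],-S[3].T@S[4],T[0],S[0])
P={"dg":(192.8,178.2,165),"dh":(167.1,183.2,165),"lb":(170.8,221.7,146),"pk":(164.2,261.7,159),"sp":(191.6,259.8,109),"cp":(193.6,294.5,109),"ex":(173.4,197.2,0),"petri":(174.6,284.9,0),"flask":(121.3,264.1,0),"tube":(127.6,216.7,0),"amber":(268.6,319.2,0)}
for k,(r,c,z) in P.items(): print(k,atz(T,r,c,z).round(1))
print("tri dg",tri((T,192.8,178.2),(S,215.9,197.7)),"lb",tri((T,170.8,221.7),(S,197.1,215.9)),"sp",tri((T,191.6,259.8),(S,204.4,258.5)),"cp",tri((T,193.6,294.5),(S,191.9,277.4)), "dh",tri((T,167.1,183.2),(S,199.9,186.2)))
for n in ["top","scene"]:
    p=cv2.imread(f"pics/{n}_a.png")
    p=p[110:250,150:350] if n=="top" else p[150:300,140:340]
    cv2.imwrite(f"pics/{n}_a_z.png",cv2.resize(p,None,fx=4,fy=4,interpolation=cv2.INTER_CUBIC))
E
python3 a.py
```

```text
1.95
cams [ 409.54145972 -172.02954043 1137.23311563] [  5.19659879 337.57826518 638.87442829] 494.3956838164598 435.11923971693136
dg [496.5 -29.7 165. ]
dh [547.3 -39.9 165. ]
lb [ 540.8 -114.8  146. ]
pk [ 550.7 -195.5  159. ]
sp [ 500.2 -191.4  109. ]
cp [ 494.4 -263.8  109. ]
ex [555.3 -49.7   0. ]
petri [ 548.1 -252.6    0. ]
flask [ 675.  -207.4    0. ]
tube [662.2 -96.2   0. ]
amber [ 330.9 -324.5    0. ]
tri dg [496.41278541 -29.95980582 168.88501981] lb [ 542.02484617 -113.74336581  143.53680224] sp [ 500.99944346 -191.12868391  104.53305466] cp [ 500.44843993 -260.01464482  100.95430702] dh [545.11853354 -42.07106118 173.50793573]
```

View pics/top_a_z.png

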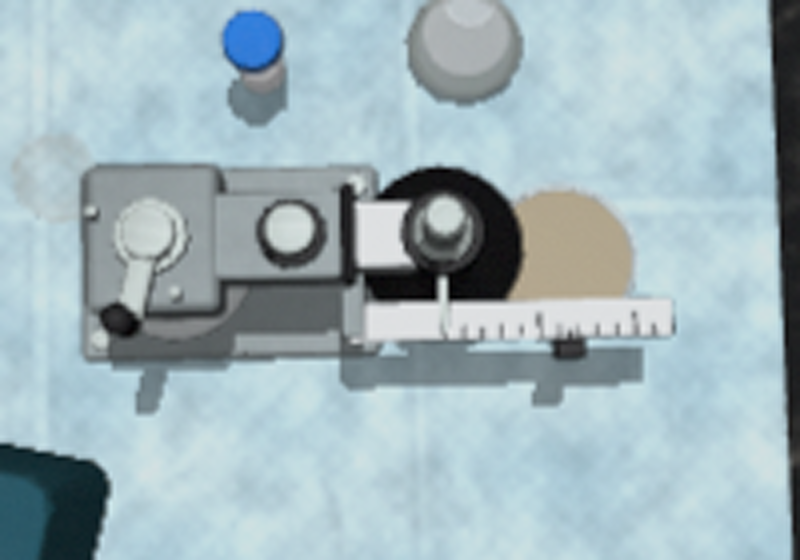

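View pics/scene_a_z.png

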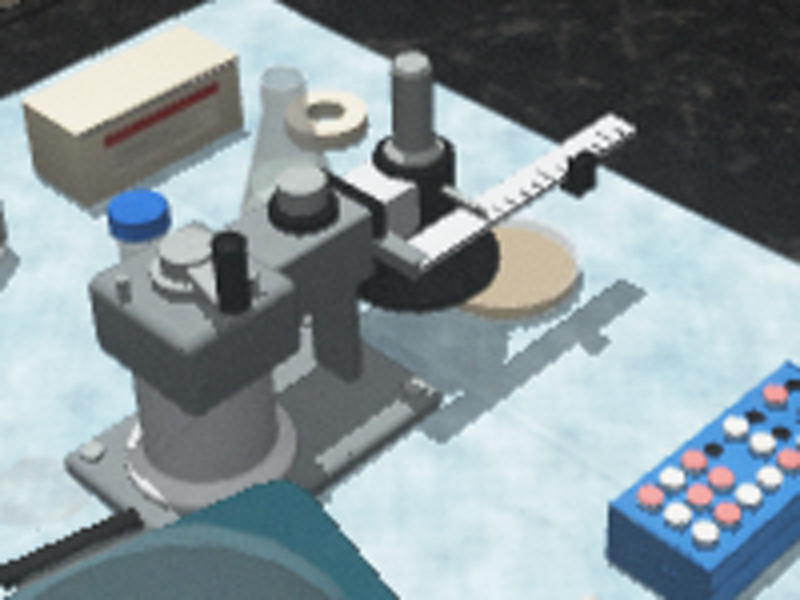

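```bash
cat > b.py <<'E'
from h import *
from scipy.optimize import least_squares
c=ctrl.calibration("wrist");print(np.round(c["tool_from_camera"],3),c["fovy"],c["cx"],c["cy"])
T=cam("top")
# manual px (row,col) ; local coords in extractor frame
M=[((167,223),(0,-72,146)),((163,261),(0,-150,179)),((191.5,261),(-50.5,-150,109)),((166.5,187.2),(0,0,145))]
M2=[((192.8,178.2),None)]
def f(p):
    x,y,a=p;ca,sa=np.cos(a),np.sin(a);r=[]
    for px,(u,v,z) in M: r+=list(proj(T,[x+ca*u-sa*v,y+sa*u+ca*v,z])-px)
    return r
s=least_squares(f,[545,-43,0]);print(s.x,np.round(s.fun,1))
print("peg top",atz(T,189.5,179.5,181),"clip top",atz(T,196,292.2,116), atz(T,191.5,292.2,109))
E
python3 b.py
```

```text
[[-1.00000e-03 -9.62000e-01 -2.72000e-01  6.84970e+01]
 [ 1.00000e+00 -1.00000e-03 -0.00000e+00  1.54000e-01]
 [ 0.00000e+00 -2.72000e-01  9.62000e-01 -1.17039e+02]
 [ 0.00000e+00  0.00000e+00  0.00000e+00  1.00000e+00]] 66.56828997070811 253.88306943595816 193.1272975800221
[ 5.50454408e+02 -4.46391727e+01 -3.14735826e-03] [-0.9 -0.4  0.1  0.5  0.4  0.3  0.4 -0.3]
peg top [501.38123447 -34.60558945 181.        ] clip top [ 488.94040703 -258.23743362  116.        ] [ 498.91384416 -259.11616732  109.        ]
```

Emit:
carry_out(
  plan=[
    [0,0,-1,0,0,0.9],
    [0,0,-1,0,0,0.9],
    [0,0,-1,0,0,0.9],
    [0,0,-1,0,0,0.95],
    [0.7,-1,-1,0,0,0],
    [0.7,-1,-1,0,0,0],
    [0.7,-1,0,0,0,0],
    [0.7,-1,0,0,0,0],
    [0.7,-1,0,0,0,0],
    [0.7,-1,0,0,0,0],
    [0.7,-1,0,0,0,0],
    [0.7,-1,0,0,0,0],
  ],
)

```text
clock: 2.95
eef_pos: [355.2, -441.8, 376.5]
tool_rot: [3.141, 0.001, 0.0]
contact_force: [1.3, 0.3, 0.6]
grip_width: 85.7
```

Emit:
carry_out(
  plan=[
    [0.7,-1,0,0,0,0],
    [0.7,-1,0,0,0,0],
    [0.7,-1,0,0,0,0],
    [0.7,-1,0,0,0,0],
    [0.7,-1,0,0,0,0],
    [0.7,-1,0,0,0,0],
    [0.7,-1,0,0,0,0],
    [0.8,-1,0,0,0,0],
    [0.8,-1,0,0,0,0],
    [0.8,-1,0,0,0,0],
    [0.8,-1,0,0,0,0],
    [0.8,-1,0,0,0,0],
  ],
)

```text
clock: 3.95
eef_pos: [533.2, -201.7, 376.5]
tool_rot: [3.141, 0.001, 0.001]
contact_force: [0.5, -1.6, -0.1]
grip_width: 85.5
```

Good place to look from already.

```bash
cat > w.py <<'E'
from h import *
import sys
tag=sys.argv[1];qs=sys.argv[2:]
o=ctrl.get_obs();print(o["clock"],np.round(o["eef_pos"],1),np.round(o["tool_rot"],4),np.round(o["contact_force"],1),o["grip_width"])
np.save(f"obs_{tag}.npy",np.r_[o["eef_pos"],o["tool_rot"]])
p,d=ctrl.capture("wrist");cv2.imwrite(f"pics/w_{tag}.png",p[:,:,::-1]);np.save(f"w_{tag}.npy",d)
C=cam("wrist",o)
Z=dict(damper_grip=165,damper_hinge=165,lock_button_top=146,pull_knob_grip=159,snout_pointer=109,clip_point=109,index_clip=0,petri=0)
for q in qs:
    for r in ctrl.pinpoint("wrist",q)[:2]: print(q,np.round(r["position"],1),round(r["conf"],2),atz(C,*r["position"],Z[q]).round(1))
E
python3 w.py b damper_grip damper_hinge lock_button_top pull_knob_grip snout_pointer clip_point
```

```text
3.95 [ 533.2 -201.7  376.5] [3.1415e+00 6.0000e-04 5.0000e-04] [ 0.5 -1.6 -0.1] 85.48372185011767
damper_grip [197.2 109.6] 0.61 [504.  -32.9 165. ]
damper_hinge [164.6 114.5] 0.95 [542.6 -43.7 165. ]
lock_button_top [158.1 181.6] 0.95 [ 547.  -115.7  146. ]
pull_knob_grip [154.3 244.7] 0.84 [ 553.4 -191.5  159. ]
snout_pointer [188.8 246.6] 0.7 [ 499.2 -192.1  109. ]
clip_point [143.2 159.1] 0.65 [560.8 -78.5 109. ]
clip_point [192.4 296.3] 0.53 [ 494.1 -260.   109. ]
```

View pics/w_b.png

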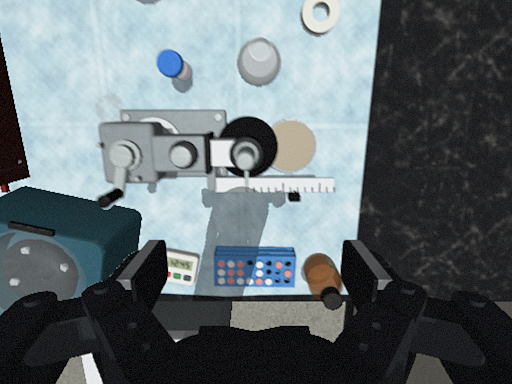

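```bash
cat > z.py <<'E'
from h import *
import sys
n,r0,r1,c0,c1,out=sys.argv[1],*map(int,sys.argv[2:6]),sys.argv[6]
p=cv2.imread(n)[r0:r1,c0:c1];k=int(min(800/(c1-c0),600/(r1-r0)))
cv2.imwrite(out,cv2.resize(p,None,fx=k,fy=k,interpolation=cv2.INTER_CUBIC));print("scale",k)
E
python3 z.py pics/w_b.png 100 215 90 250 pics/w_b1.png; python3 z.py pics/w_b.png 130 210 205 345 pics/w_b2.png
```

```text
scale 5
scale 5
```

View pics/w_b1.png

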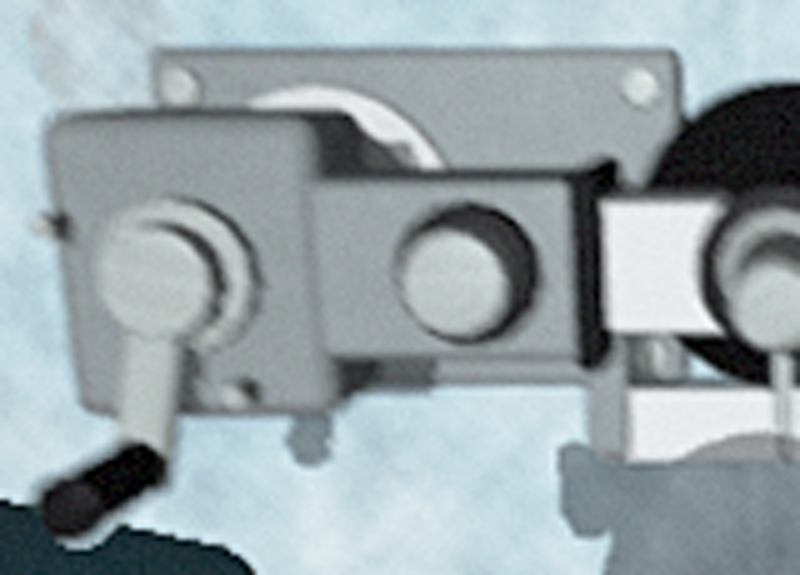

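View pics/w_b2.png

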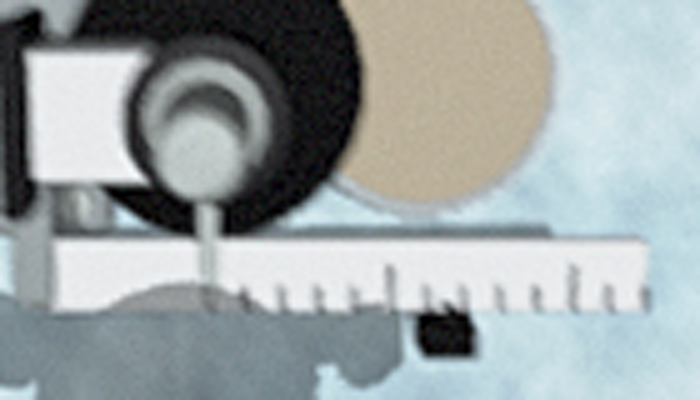

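```bash
cat > c.py <<'E'
from h import *
from scipy.optimize import least_squares
o=np.load("obs_b.npy");W=cam("wrist",dict(eef_pos=o[:3],tool_rot=o[3:]));T=cam("top")
print("pegtop",atz(W,201.6,104.4,181),"pegmid tri",tri((W,201.6,104.4),(T,189.5,179.5)),"pegbase",atz(W,192.4,120,142))
print("knob",atz(W,160,245,179),tri((W,160,245),(T,163,261)))
print("button",atz(W,156.4,181,146),tri((W,156.4,181),(T,167,223)))
print("pointer",atz(W,190,246.6,109),"clip pt",atz(W,191,295,109))
M=[(T,(167,223),(0,-72,146)),(T,(163,261),(0,-150,179)),(T,(191.5,261),(-50.5,-150,109)),(W,(156.4,181),(0,-72,146)),(W,(160,245),(0,-150,179)),(W,(190,246.6),(-50.5,-150,109))]
def f(p):
    x,y,a=p;ca,sa=np.cos(a),np.sin(a);r=[]
    for C,px,(u,v,z) in M: r+=list(proj(C,[x+ca*u-sa*v,y+sa*u+ca*v,z])-px)
    return r
s=least_squares(f,[545,-43,0]);print(s.x,np.round(s.fun,1))
E
python3 c.py
```

```text
pegtop [503.62602852 -34.65431672 181.        ] pegmid tri [502.19604008 -33.61518118 177.93876555] pegbase [503.4112387  -34.92123243 142.        ]
knob [ 550.14350275 -192.41411737  179.        ] [ 550.16306297 -193.0841225   179.7910089 ]
button [ 549.08269811 -115.12232332  146.        ] [ 548.81053226 -116.67923204  148.27154957]
pointer [ 497.51717515 -192.11224744  109.        ] clip pt [ 496.08068876 -258.10256422  109.        ]
[ 5.48927232e+02 -4.29943929e+01  3.86984649e-03] [-0.3 -1.3  0.3 -0.4  0.7 -0.3 -0.1 -0.1  0.6  0.5 -1.1  0.8]
```

```bash
cat > d.py <<'E'
from h import *
T=cam("top");d=np.load("top_a.npy");f,cx,cy,R,t=T
r,c=np.mgrid[0:384,0:512];P=np.stack([(c-cx)/f*d,(r-cy)/f*d,d],-1).reshape(-1,3)[d.ravel()>0]
X=(P-t)@R
for x0 in range(380,620,20):
    row=[]
    for y0 in range(100,-140,-20):
        m=(abs(X[:,0]-x0)<10)&(abs(X[:,1]-y0)<10);row.append(int(X[m,2].max()) if m.any() else -1)
    print(x0,row)
E
python3 d.py
```

```text
380 [157, 156, 149, 141, 126, 88, 5, 4, 5, 5, 5, 4]
400 [156, 153, 150, 139, 127, 126, 5, 4, 4, 6, 4, 5]
420 [154, 149, 143, 127, 126, 121, 5, 5, 5, 5, 5, 6]
440 [144, 142, 127, 123, 111, 74, 7, 5, 5, 5, 4, 5]
460 [133, 132, 6, 4, 5, 5, 4, 5, 5, 4, 5, 4]
480 [5, 5, 4, 4, 5, 5, 7, 5, 7, 4, 5, 8]
500 [6, 5, 9, 6, 5, 22, 182, 185, 121, 115, 19, 17]
520 [5, 5, 3, 5, 5, 15, 140, 147, 138, 128, 128, 128]
540 [5, 7, 6, 5, 4, 17, 136, 150, 149, 130, 151, 151]
560 [4, 7, 7, 4, 4, 14, 138, 149, 148, 129, 152, 150]
580 [5, 5, 5, 5, 5, 122, 129, 129, 130, 130, 127, 125]
600 [3, 7, 4, 6, 4, 10, -1, 4, 15, 18, 16, 16]
```

Emit:
carry_out(
  plan=[
    [-0.168,-0.93,0.6,0,0,0],
    [-0.168,-0.93,0.6,0,0,0],
    [-0.168,-0.93,0.6,0,0,0],
    [-0.168,-0.93,0.6,0,0,0],
    [-0.168,-0.93,0.6,0,0,0],
    [-0.168,-0.93,0.6,0,0,0],
    [-0.168,-0.93,0.6,0,0,0],
    [-0.168,-0.93,0.6,0,0,0],
    [-0.168,-0.93,0.6,0,0,0],
    [0,0,0.2,0,0,0],
  ],
  jaw=-0.3,
)

```text
clock: 5.13
eef_pos: [500.9, -32.4, 263.1]
tool_rot: [-3.141, -0.005, 0.002]
contact_force: [-0.5, 0.6, 0.7]
grip_width: 55.7
```

```bash
python3 w.py c damper_grip
```

```text
5.1333 [500.9 -32.4 263.1] [-3.1406e+00 -5.4000e-03  2.3000e-03] [-0.5  0.6  0.7] 55.74358756115346
damper_grip [201.3 253.4] 0.92 [502.  -32.2 165. ]
```

View pics/w_c.png

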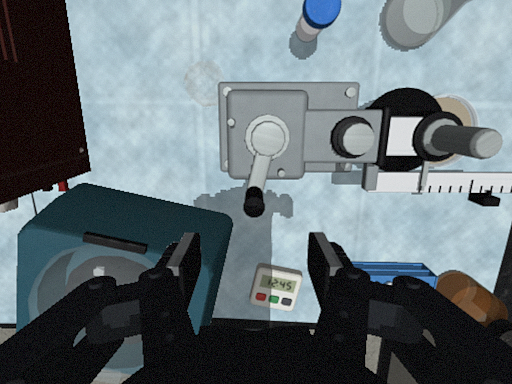

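Emit:
carry_out(
  plan=[
    [0.05,0,0.9,0,0,0],
    [0,0,0.9,0,0,0],
    [0,0,0.9,0,0,0],
    [0,0,0.9,0,0,0],
    [0,0,0.8,0,0,0],
    [0,0,0,0,0,0],
  ],
)

```text
clock: 5.73
eef_pos: [501.9, -37.2, 174.0]
tool_rot: [-3.142, 0.003, 0.006]
contact_force: [-0.3, 0.4, -1.2]
grip_width: 55.5
```

Emit:
carry_out(
  plan=[
    [0,0,0,0,0,0],
    [0,0,0,0,0,0],
    [0,0,0,0,0,0],
    [0,0,0,0,0,0],
    [0,0,0,0,0,0],
  ],
  jaw=1,
  squeeze=25,
)

```text
clock: 6.15
eef_pos: [503.8, -35.3, 177.7]
tool_rot: [3.141, 0.001, 0.003]
contact_force: [-2.2, 0.3, 7.2]
grip_width: 13.8
```

```bash
python3 w.py d damper_hinge
```

```text
6.15 [503.8 -35.3 177.7] [3.1413e+00 1.0000e-03 2.9000e-03] [-2.2  0.3  7.2] 13.770022634452825
damper_hinge [168.4 272.6] 0.96 [547.3 -44.  165. ]
```

View pics/w_d.png

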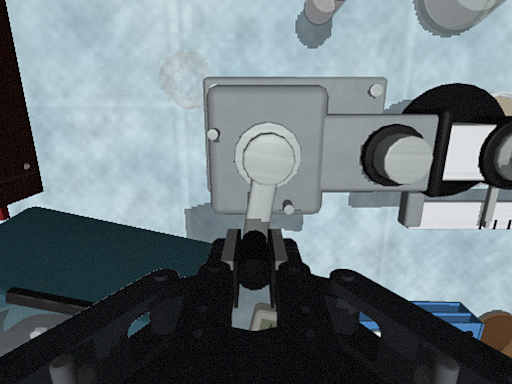

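```bash
python3 -c "
import numpy as np
t=np.linspace(.174,1.60,13);print(np.c_[t[1:],np.diff(-48*np.cos(t))/20,-np.diff(48*np.sin(t))/20].round(2).tolist())"
```

```text
[[0.29, 0.07, -0.28], [0.41, 0.1, -0.27], [0.53, 0.13, -0.25], [0.65, 0.16, -0.24], [0.77, 0.19, -0.22], [0.89, 0.21, -0.19], [1.01, 0.23, -0.17], [1.12, 0.25, -0.14], [1.24, 0.26, -0.11], [1.36, 0.27, -0.08], [1.48, 0.28, -0.04], [1.6, 0.28, -0.01]]
```

Emit:
carry_out(
  plan=[
    [0,0,-0.2,0,0,0],
    [0,0,0,0,0,0],
  ],
)

```text
clock: 6.42
eef_pos: [503.2, -35.4, 179.2]
tool_rot: [-3.141, -0.001, 0.0]
contact_force: [6.3, 0.7, -15.6]
grip_width: 13.5
```

Emit:
carry_out(
  plan=[
    [0.07,-0.28,0.13,0,0,0],
    [0.1,-0.27,0,0,0,0],
    [0.13,-0.25,0,0,0,0],
    [0.16,-0.24,0,0,0,0],
  ],
)

```text
clock: 6.75
eef_pos: [511.8, -16.3, 178.4]
tool_rot: [3.139, -0.003, -0.002]
contact_force: [-4.0, -7.4, 4.0]
grip_width: 13.6
```

Emit:
carry_out(
  plan=[
    [0.19,-0.22,0,0,0,0],
    [0.21,-0.19,0,0,0,0],
    [0.23,-0.17,0,0,0,0],
    [0.25,-0.14,0,0,0,0],
  ],
)

```text
clock: 7.08
eef_pos: [529.4, -1.7, 178.2]
tool_rot: [3.139, -0.002, -0.002]
contact_force: [-6.2, -5.8, 4.9]
grip_width: 13.7
```

Emit:
carry_out(
  plan=[
    [0.26,-0.11,0,0,0,0],
    [0.27,-0.08,0,0,0,0],
    [0.28,-0.04,0,0,0,0],
    [0.2,0,0,0,0,0],
    [0.0,0,0,0,0,0],
  ],
)

```text
clock: 7.5
eef_pos: [550.2, 4.6, 178.2]
tool_rot: [3.142, 0.0, -0.002]
contact_force: [-2.5, -0.5, 3.7]
grip_width: 14.2
```

```bash
python3 w.py e
```

```text
7.5 [550.2   4.6 178.2] [ 3.1416e+00  4.0000e-04 -1.5000e-03] [-2.5 -0.5  3.7] 14.22625062432183
```

View pics/w_e.png

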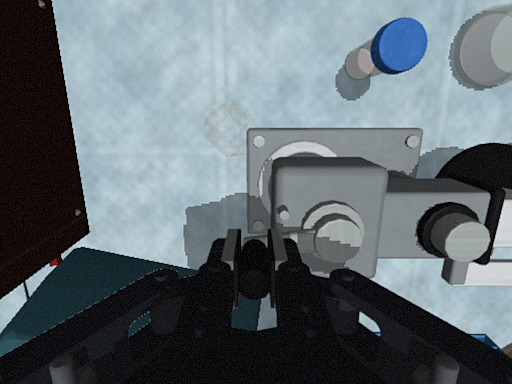

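Near the end; push on in +x until the stop resists.

Emit:
carry_out(
  plan=[
    [0.12,0,0,0,0,0],
    [0.1,0,0,0,0,0],
    [0,0,0,0,0,0],
  ],
)

```text
clock: 7.8
eef_pos: [554.3, 5.0, 178.2]
tool_rot: [-3.141, -0.001, 0.001]
contact_force: [-4.5, 1.3, 5.2]
grip_width: 13.4
```

Emit:
carry_out(
  plan=[
    [0.12,0,0,0,0,0],
    [0.0,0,0,0,0,0],
  ],
)

```text
clock: 7.97
eef_pos: [556.7, 5.0, 178.2]
tool_rot: [-3.141, -0.001, 0.001]
contact_force: [-5.2, 2.7, 4.7]
grip_width: 13.5
```

```bash
python3 w.py f damper_hinge lock_button_top;python3 z.py pics/w_f.png 150 310 160 400 pics/w_f1.png
```

```text
7.9667 [556.7   5.  178.2] [-3.1411e+00 -1.1000e-03  9.0000e-04] [-5.2  2.7  4.7] 13.488735239736688
damper_hinge [272.5 349.4] 0.87 [547.1 -43.1 165. ]
damper_hinge [185.8 297.1] 0.31 [592.  -15.1 165. ]
lock_button_top [249.6 468. ] 0.97 [ 550.2 -115.3  146. ]
scale 3
```

View pics/w_f1.png

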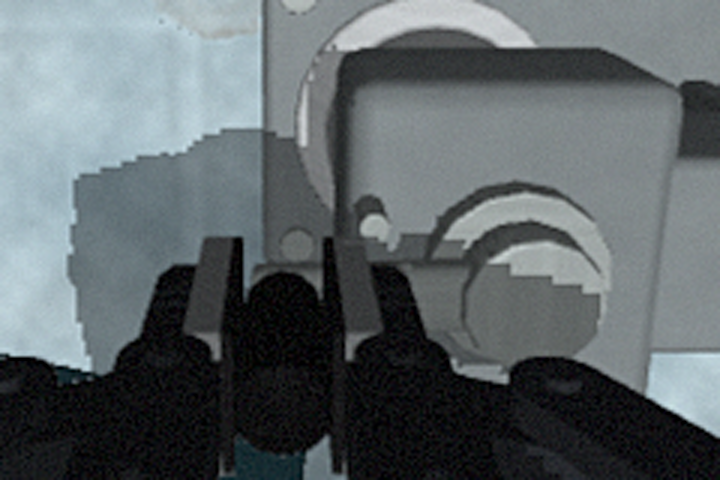

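Emit:
carry_out(
  plan=[
    [0,0,0,0,0,0],
    [0,0,0,0,0,0],
    [0,0,-0.5,0,0,0],
    [0,0,-1,0,0,0],
    [0,0,-1,0,0,0],
    [0,0,-1,0,0,0],
  ],
  jaw=0.3,
)

```text
clock: 8.62
eef_pos: [557.1, 4.3, 249.3]
tool_rot: [3.142, 0.001, 0.001]
contact_force: [0.4, 0.4, 0.7]
grip_width: 30.0
```

```bash
python3 w.py g damper_grip damper_hinge lock_button_top;python3 z.py pics/w_g.png 140 300 190 430 pics/w_g1.png
```

```text
8.6167 [557.1   4.3 249.3] [3.1416e+00 8.0000e-04 8.0000e-04] [0.4 0.4 0.7] 30.021242142977787
damper_grip [221.8 253.1] 0.78 [546.9   4.6 165. ]
damper_grip [175.4 292.6] 0.32 [581.7 -23.2 165. ]
damper_hinge [222.8 319.1] 0.67 [546.1 -44.  165. ]
lock_button_top [212.8 403.4] 0.92 [ 547.1 -115.3  146. ]
scale 3
```

View pics/w_g1.png

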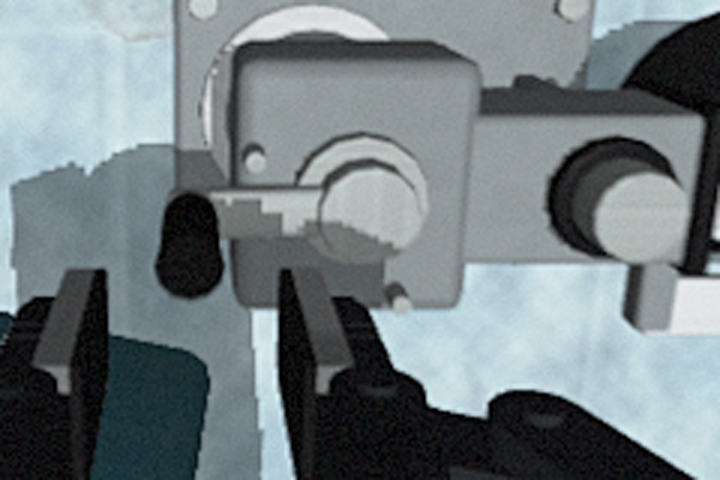

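```bash
cat > e.py <<'E'
from h import *
o=np.load("obs_g.npy");W=cam("wrist",dict(eef_pos=o[:3],tool_rot=o[3:]))
print("pegtop",atz(W,140+266/3,190+189/3,181),"pegbase", atz(W,140+210/3,190+190/3,142))
for z in (145,149): print("hub",atz(W,140+213/3,190+371/3,z))
print("button",atz(W,140+218/3,190+641/3,146))
print("bar upper edge",atz(W,140+188/3,190+225/3,142),atz(W,140+187/3,190+320/3,142))
print("bar lower edge",atz(W,140+237/3,190+225/3,142),atz(W,140+238/3,190+320/3,142))
print("sleeve far edge",atz(W,140+113/3,190+480/3,124),atz(W,140+118/3,190+700/3,124))
print("sleeve near edge",atz(W,140+261/3,190+470/3,124),atz(W,140+262/3,190+640/3,124))
print("box far",atz(W,140+70/3,190+255/3,125),atz(W,140+72/3,190+460/3,125))
E
python3 e.py; python3 z.py pics/w_g.png 165 235 225 345 pics/w_g2.png
```

```text
pegtop [548.1219083    4.63906165 181.        ] pegbase [548.0884042   4.4779168 142.       ]
hub [548.26898318 -43.8073767  145.        ]
hub [549.66685509 -42.94265828 149.        ]
button [ 547.195966   -115.48562383  146.        ]
bar upper edge [554.31772022  -4.91189282 142.        ] [554.59315531 -30.37603346 142.        ]
bar lower edge [540.31490421  -5.05385817 142.        ] [540.01843107 -30.952506   142.        ]
sleeve far edge [570.82376446 -77.51758776 124.        ] [ 569.36047047 -139.9643314   124.        ]
sleeve near edge [525.86468619 -78.55597565 124.        ] [ 525.53400245 -129.04471253  124.        ]
box far [583.29454632 -13.57688184 125.        ] [582.72109977 -70.58084757 125.        ]
scale 6
```

View pics/w_g2.png

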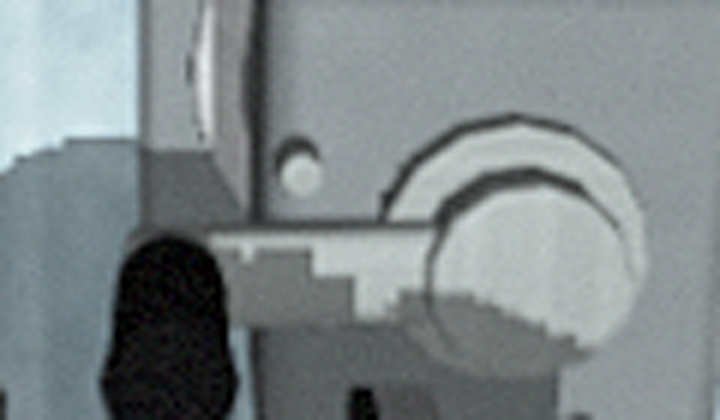

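```bash
cat > e2.py <<'E'
from h import *
o=np.load("obs_g.npy");W=cam("wrist",dict(eef_pos=o[:3],tool_rot=o[3:]))
for z in (130,135): print(z,"pin1",atz(W,165+174/6,225+301/6,z),"pin2", atz(W,140+303/3,190+402/3,z))
E
python3 e2.py; python3 z.py pics/w_g.png 225 255 305 345 pics/w_g3.png
```

```text
130 pin1 [558.14029612 -13.85762101 130.        ] pin2 [515.09886071 -57.69324393 130.        ]
135 pin1 [559.56790857 -13.47892    135.        ] pin2 [517.43702864 -56.38718613 135.        ]
scale 20
```

View pics/w_g3.png

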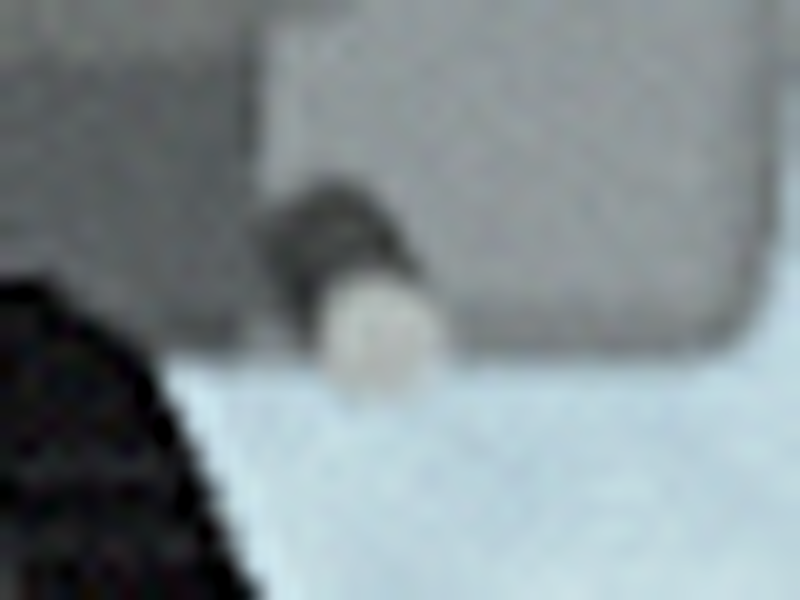

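Emit:
carry_out(
  plan=[
    [-0.95,0,0,0,0,0],
    [-0.95,0,0,0,0,0],
    [0,0,0,0,0,0],
    [0,0,0.9,0,0,0],
    [0,0,0.9,0,0,0],
    [0,0,0.9,0,0,0],
    [0,0,0.9,0,0,0],
    [0.2,0,0,0,0,0],
  ],
  jaw=1,
)

```text
clock: 9.48
eef_pos: [520.6, 4.1, 171.8]
tool_rot: [3.142, 0.001, -0.01]
contact_force: [-0.9, -0.3, -0.5]
grip_width: -0.1
```

Emit:
carry_out(
  plan=[
    [0.2,0,0,0,0,0],
    [0.1,0,0,0,0,0],
    [0.1,0,0,0,0,0],
    [0,0,0,0,0,0],
  ],
)

```text
clock: 9.82
eef_pos: [529.9, 4.5, 176.0]
tool_rot: [3.141, 0.001, -0.006]
contact_force: [-9.0, -0.4, 2.2]
grip_width: 0.1
```

Emit:
carry_out(
  plan=[
    [0.1,0,0,0,0,0],
    [0,0,0,0,0,0],
  ],
)

```text
clock: 9.98
eef_pos: [530.3, 4.5, 175.8]
tool_rot: [3.141, 0.001, -0.011]
contact_force: [-17.8, -0.4, 7.0]
grip_width: -0.0
```

Emit:
carry_out(
  plan=[
    [-0.5,0,0,0,0,0],
    [0,0,-1,0,0,0],
    [0,0,-1,0,0,0],
    [0.2,1,0,0,0,0],
    [0.2,1,0,0,0,0],
    [0.2,1,0,0,0,0],
    [0.2,1,0,0,0,0],
    [0.2,1,0,0,0,0],
    [0.2,1,0,0,0,0],
    [0,0,0,0,0,0],
  ],
)

```text
clock: 10.82
eef_pos: [547.9, -120.6, 216.8]
tool_rot: [3.139, -0.007, 0.003]
contact_force: [-0.5, -0.7, 0.0]
grip_width: 0.2
```

```bash
python3 w.py h lock_button_top pull_knob_grip
```

```text
10.8167 [ 547.9 -120.6  216.8] [ 3.1394 -0.0074  0.0034] [-0.5 -0.7  0. ] 0.24536170060832574
lock_button_top [213.8 243.8] 0.64 [ 548.9 -114.1  146. ]
pull_knob_grip [219.4 367.9] 0.89 [ 549.3 -193.7  159. ]
```

View pics/w_h.png

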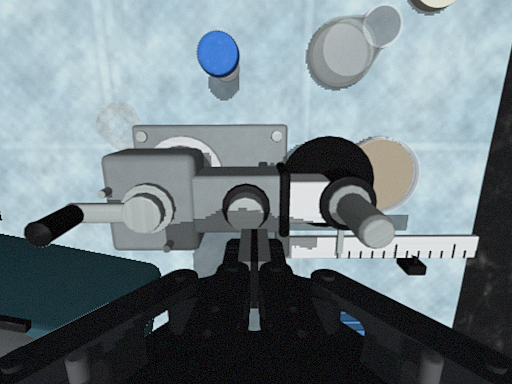

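Emit:
carry_out(
  plan=[
    [0.03,-0.27,0.9,0,0,0],
    [0,0,0.9,0,0,0],
    [0,0,0,0,0,0],
    [0,0,0.25,0,0,0],
    [0,0,0,0,0,0],
  ],
)

```text
clock: 11.38
eef_pos: [547.8, -109.6, 175.0]
tool_rot: [-3.142, -0.002, -0.0]
contact_force: [0.1, 0.1, 0.0]
grip_width: 0.1
```

Emit:
carry_out(
  plan=[
    [0,0,0.2,0,0,0],
    [0,0,0.1,0,0,0],
    [0,0,0,0,0,0],
  ],
)

```text
clock: 11.63
eef_pos: [548.1, -110.1, 169.2]
tool_rot: [3.142, 0.001, 0.002]
contact_force: [-0.0, 0.1, 1.3]
grip_width: 0.4
```

Emit:
carry_out(
  plan=[
    [0,0.25,-0.2,0,0,0],
    [0,0,0,0,0,0],
    [0,0,0.3,0,0,0],
    [0,0,0.2,0,0,0],
    [0,0,0.1,0,0,0],
    [0,0,0,0,0,0],
  ],
)

```text
clock: 12.13
eef_pos: [548.7, -115.8, 163.0]
tool_rot: [3.14, 0.0, 0.004]
contact_force: [-4.7, -1.0, 20.9]
grip_width: 0.1
```

Emit:
carry_out(
  plan=[
    [0,0,0.05,0,0,0],
    [0,0,0,0,0,0],
  ],
)

```text
clock: 12.3
eef_pos: [548.9, -115.8, 162.9]
tool_rot: [3.14, 0.0, 0.006]
contact_force: [-7.1, -1.4, 26.4]
grip_width: -0.0
```

Emit:
carry_out(
  plan=[
    [0,0,-1,0,0,0],
    [0,0,-1,0,0,0],
    [0,0,-1,0,0,0],
    [0,0,-0.8,0,0,0],
    [0,0.95,0,0,0,0],
    [0,0.95,0,0,0,0],
    [0,0.95,0,0,0,0],
    [0,0.95,0,0,0,0],
    [0,0,0,0,0,0],
    [0,0,0,0,0,0],
  ],
  jaw=-0.3,
)

```text
clock: 13.13
eef_pos: [547.2, -192.1, 234.8]
tool_rot: [-3.141, 0.003, 0.002]
contact_force: [-0.4, -0.1, -0.4]
grip_width: 55.6
```

```bash
python3 w.py i lock_button_top pull_knob_grip snout_pointer clip_point
```

```text
13.1333 [ 547.2 -192.1  234.8] [-3.1411e+00  2.5000e-03  2.0000e-03] [-0.4 -0.1 -0.4] 55.633928462285176
lock_button_top [200.6 154.5] 0.79 [ 551.8 -119.1  146. ]
pull_knob_grip [207.9 254.7] 0.84 [ 550.4 -192.9  159. ]
snout_pointer [243.  255.1] 0.56 [ 499.9 -193.3  109. ]
```

View pics/w_i.png

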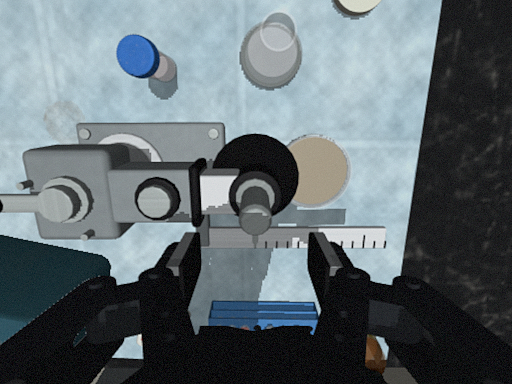

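Emit:
carry_out(
  plan=[
    [0.15,0.03,0.84,0,0,0],
    [0,0,0.84,0,0,0],
    [0,0,0.84,0,0,0],
    [0,0,0.84,0,0,0],
    [0,0,0,0,0,0],
    [0,0,0,0,0,0],
  ],
)

```text
clock: 13.88
eef_pos: [550.3, -191.1, 168.1]
tool_rot: [-3.141, -0.002, 0.002]
contact_force: [-0.5, -0.3, 0.2]
grip_width: 55.8
```

Emit:
carry_out(
  plan=[
    [0,0,0,0,0,0],
    [0,0,0,0,0,0],
    [0,0,0,0,0,0],
    [0,0,0,0,0,0],
    [0,0,0,0,0,0],
  ],
  jaw=1,
  squeeze=45,
)

```text
clock: 14.3
eef_pos: [551.4, -192.7, 170.1]
tool_rot: [3.14, -0.0, 0.004]
contact_force: [-0.4, -2.6, 6.3]
grip_width: 20.5
```

Emit:
carry_out(
  plan=[
    [0,0.2,0,0,0,0],
    [0,0.3,0,0,0,0],
    [0,0,0,0,0,0],
  ],
)

```text
clock: 14.55
eef_pos: [551.4, -202.0, 170.0]
tool_rot: [-3.142, -0.0, -0.003]
contact_force: [-2.3, 1.7, 8.2]
grip_width: 20.5
```

Emit:
carry_out(
  plan=[
    [0,0.4,0,0,0,0],
    [0,0.5,0,0,0,0],
    [0,0.5,0,0,0,0],
    [0,0.5,0,0,0,0],
    [0,0.4,0,0,0,0],
    [0,0.2,0,0,0,0],
    [0,0,0,0,0,0],
  ],
)

```text
clock: 15.13
eef_pos: [551.4, -252.1, 170.0]
tool_rot: [-3.141, 0.0, -0.003]
contact_force: [-2.4, 3.1, 8.0]
grip_width: 20.7
```

```bash
python3 w.py j snout_pointer clip_point lock_button_top; python3 - <<'E'
from h import *
for n in ["top","scene"]:
    p,d=ctrl.capture(n);cv2.imwrite(f"pics/{n}_j.png",p[:,:,::-1])
    for q in ["snout_pointer","clip_point"]: print(n,q,[(np.round(r["position"],1),round(r["conf"],2)) for r in ctrl.pinpoint(n,q)[:2]])
E
python3 z.py pics/top_j.png 160 210 220 330 pics/top_j1.png;python3 z.py pics/scene_j.png 160 260 190 310 pics/scene_j1.png
```

```text
15.1333 [ 551.4 -252.1  170. ] [-3.1415e+00  0.0000e+00 -3.1000e-03] [-2.4  3.1  8. ] 20.723304866560618
snout_pointer [292.6 265.8] 0.49 [ 497.5 -260.6  109. ]
snout_pointer [234.2 254. ] 0.21 [ 541.7 -252.4  109. ]
clip_point [295.1 262.6] 0.92 [ 495.5 -258.4  109. ]
lock_button_top [244.1  10.2] 0.96 [ 552.3 -123.9  146. ]
top snout_pointer []
top clip_point []
scene snout_pointer [(array([190.3, 277.7]), 0.78)]
scene clip_point [(array([190. , 276.7]), 0.61)]
scale 7
scale 6
```

View pics/w_j.png

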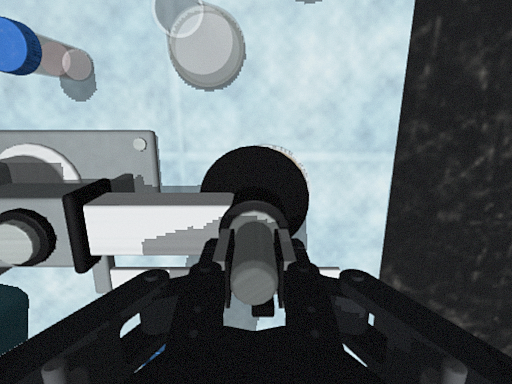

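View pics/top_j1.png

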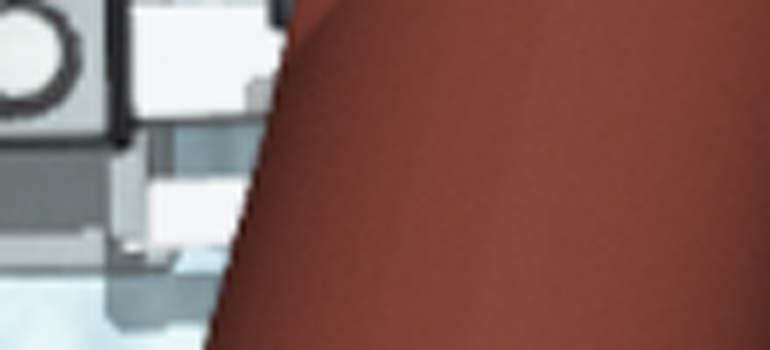

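View pics/scene_j1.png

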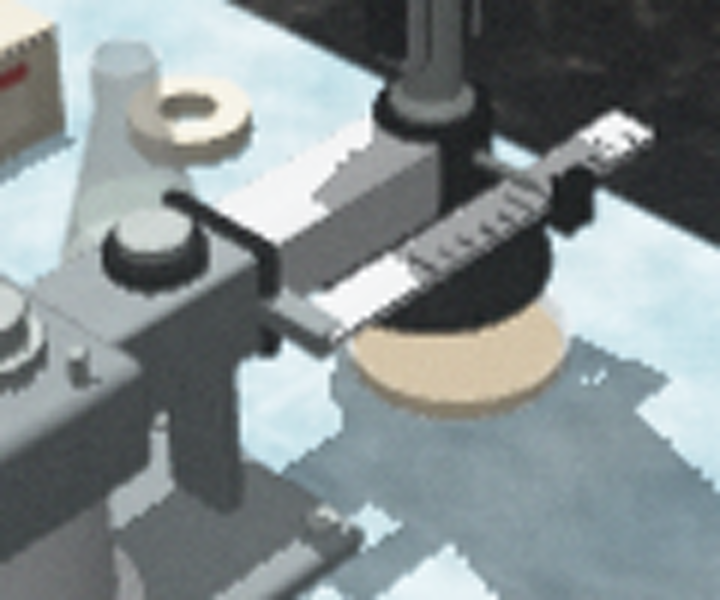

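```bash
python3 z.py pics/w_h.png 225 280 330 430 pics/w_h1.png; python3 z.py pics/top_a.png 175 205 250 310 pics/top_a1.png; python3 z.py pics/scene_j.png 170 215 255 305 pics/scene_j2.png;  python3 z.py pics/scene_a.png 170 225 245 305 pics/scene_a2.png
```

```text
scale 8
scale 13
scale 13
scale 10
```

View pics/w_h1.png

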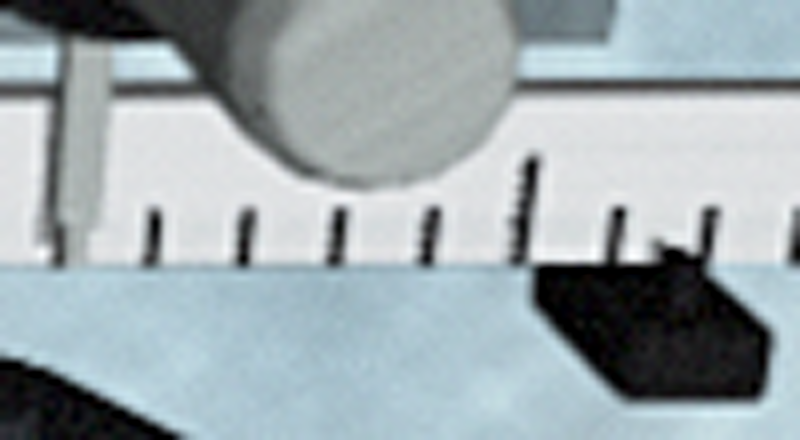

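View pics/top_a1.png

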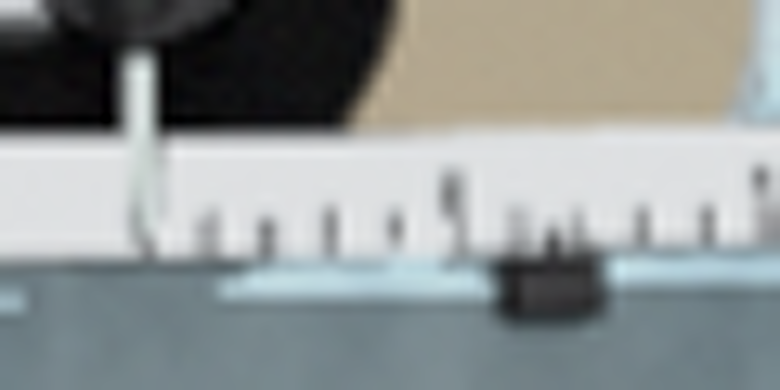

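View pics/scene_j2.png

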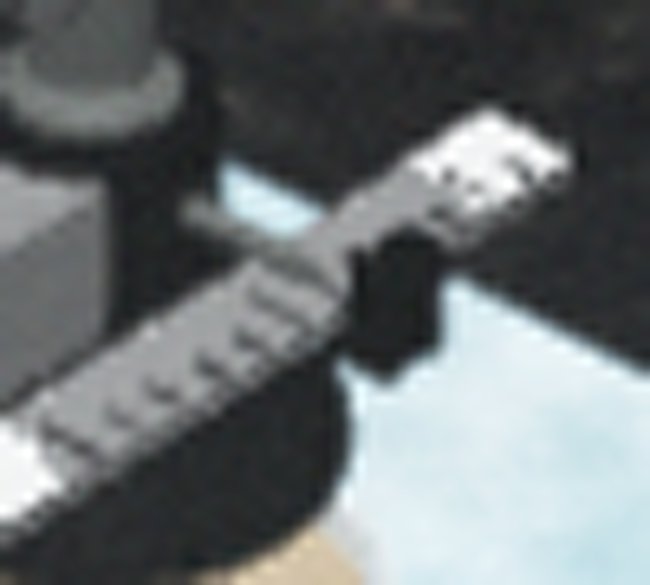

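View pics/scene_a2.png

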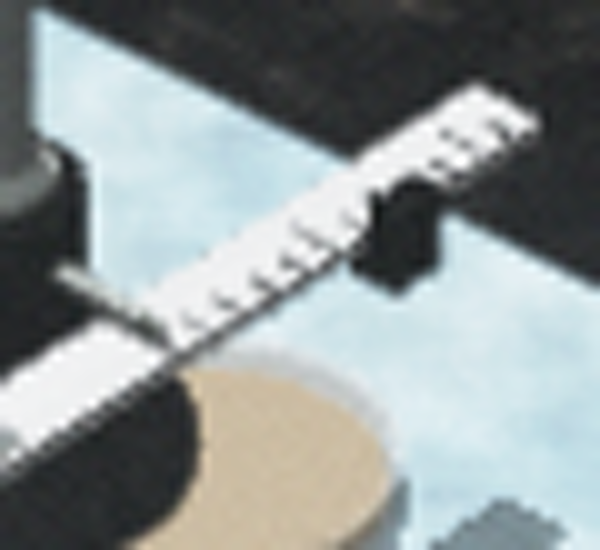

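Emit:
carry_out(
  plan=[
    [0,0.2,0,0,0,0],
    [0,0.05,0,0,0,0],
    [0,0,0,0,0,0],
  ],
)

```text
clock: 15.88
eef_pos: [551.4, -256.1, 170.0]
tool_rot: [-3.141, -0.002, -0.003]
contact_force: [-1.7, 2.3, 7.5]
grip_width: 20.6
```

```bash
python3 - <<'E'
from h import *
o=ctrl.get_obs();print(o["clock"],o["q"].round(3),o["eef_pos"],o["contact_force"])
E
cat > ov.py <<'E'
from h import *
from scipy.optimize import least_squares
# w_h: fit marks (bottom ends at rail outer edge x=-55,z=105), button etc
o=np.load("obs_h.npy");W=cam("wrist",dict(eef_pos=o[:3],tool_rot=o[3:]))
zx=[60,152,243,335,427,518,613,705,795]
obs=[((225+264/8-.44,330+x/8-.44),(-55,-150-10*k,105)) for k,x in enumerate(zx)]
obs.append(((225+85/8-.44,330+650/8-.44),(-35,-150-65,105)))
def w(p,X):
    x,y,a,dz=p;ca,sa=np.cos(a),np.sin(a);return [x+ca*X[0]-sa*X[1],y+sa*X[0]+ca*X[1],X[2]+dz]
f=lambda p:np.concatenate([proj(W,w(p,X))-px for px,X in obs])
s=least_squares(f,[549,-43,0,0]);print(s.x,np.abs(s.fun).max())
p=s.x
def z8(X):
    r,c=proj(W,w(p,X));return ((c-330+.44)*8).round(0),((r-225+.44)*8).round(0)
print("pointer tip",z8((-50.5,-150,109)))
for t in (62,64,65,66,68):
    print(t,"apex",z8((-51.5,-150-t,109)),"top",[z8((x,-150-t+d,116)) for x in (-64,-55) for d in (8,-8)],"bot",z8((-64,-150-t+8,94)))
E
python3 ov.py
```

```text
15.8833 [ 0.567  0.321 -0.25   1.669  0.084  1.161 -1.273] [ 551.44538944 -256.07570146  169.99988408] [-1.6837768   2.3257973   7.50551147]
[ 5.44882502e+02 -4.35524446e+01  9.07009626e-03 -3.17572731e+00] 3.2924096176586204
pointer tip (np.float64(73.0), np.float64(249.0))
62 apex (np.float64(648.0), np.float64(249.0)) top [(np.float64(591.0), np.float64(387.0)), (np.float64(742.0), np.float64(385.0)), (np.float64(602.0), np.float64(312.0)), (np.float64(754.0), np.float64(309.0))] bot (np.float64(497.0), np.float64(286.0))
64 apex (np.float64(666.0), np.float64(249.0)) top [(np.float64(610.0), np.float64(387.0)), (np.float64(761.0), np.float64(385.0)), (np.float64(621.0), np.float64(311.0)), (np.float64(773.0), np.float64(309.0))] bot (np.float64(514.0), np.float64(286.0))
65 apex (np.float64(676.0), np.float64(248.0)) top [(np.float64(620.0), np.float64(387.0)), (np.float64(770.0), np.float64(385.0)), (np.float64(630.0), np.float64(311.0)), (np.float64(782.0), np.float64(309.0))] bot (np.float64(523.0), np.float64(286.0))
66 apex (np.float64(685.0), np.float64(248.0)) top [(np.float64(629.0), np.float64(387.0)), (np.float64(779.0), np.float64(385.0)), (np.float64(640.0), np.float64(311.0)), (np.float64(792.0), np.float64(309.0))] bot (np.float64(532.0), np.float64(285.0))
68 apex (np.float64(703.0), np.float64(248.0)) top [(np.float64(648.0), np.float64(387.0)), (np.float64(798.0), np.float64(385.0)), (np.float64(659.0), np.float64(311.0)), (np.float64(811.0), np.float64(309.0))] bot (np.float64(549.0), np.float64(285.0))
```

Emit:
carry_out(
  plan=[
    [0,0.065,0,0,0,0],
    [0,0,0,0,0,0],
    [0,0,0,0,0,0],
  ],
)

```text
clock: 16.13
eef_pos: [551.4, -257.2, 170.0]
tool_rot: [-3.141, -0.002, -0.003]
contact_force: [-2.0, 3.0, 9.0]
grip_width: 21.1
```

```bash
python3 - <<'E'
from h import *
o=ctrl.get_obs();print(o["clock"],o["eef_pos"])
acc=[]
for i in range(8): acc.append(ctrl.capture("scene")[0].astype(float))
p=np.mean(acc,0).astype(np.uint8)
cv2.imwrite("pics/scene_k.png",p[:,:,::-1])
S=cam("scene")
# undistorted model: fit rail from scene: overlay predicted pts
y0=-42.9
for t in (62,64.7,67): print(t,"tip",proj(S,[549-50.5,y0-150-t,109]).round(2),"root",proj(S,[549-25,y0-150-t,109]).round(2))
print("apex",proj(S,[549-51.5,y0-150-64.7,109]))
E
python3 z.py pics/scene_k.png 175 205 260 300 pics/scene_k1.png
```

```text
16.1333 [ 551.44904684 -257.18766119  170.02758195]
62 tip [190.28 279.87] root [185.77 271.  ]
64.7 tip [189.76 280.69] root [185.27 271.82]
67 tip [189.31 281.38] root [184.84 272.52]
apex [189.93483379 281.04133083]
scale 20
```

View pics/scene_k1.png

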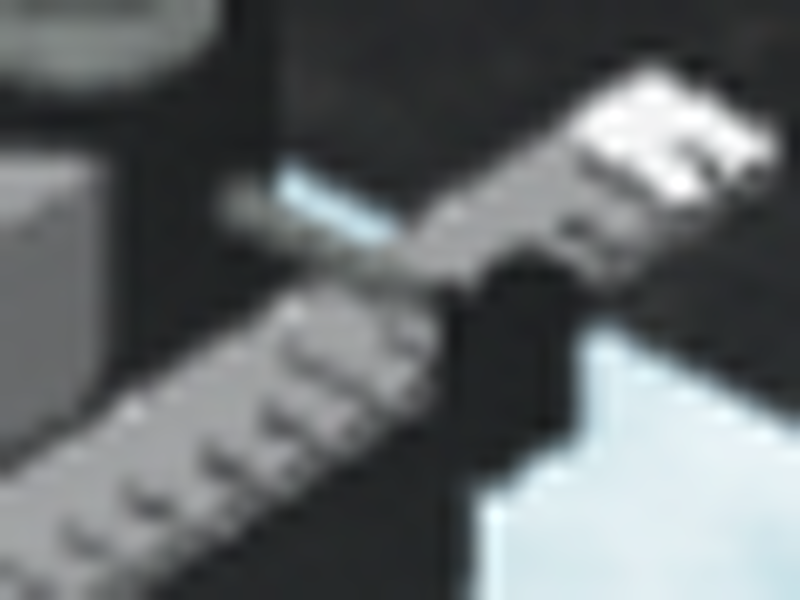

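Emit:
carry_out(
  plan=[
    [0,0,0,0,0,0.5],
    [0,0,0,0,0,0.7],
    [0,0,0,0,0,0.7],
    [0,0,0,0,0,0.6],
    [0,0,0,0,0,0],
  ],
)

```text
clock: 16.95
eef_pos: [551.4, -257.2, 170.0]
tool_rot: [-3.113, 0.415, -0.002]
contact_force: [-3.2, 2.9, 9.0]
grip_width: 20.5
```

```bash
python3 - <<'E'
from h import *
o=ctrl.get_obs();print(o["clock"],o["q"].round(3),o["eef_pos"],o["contact_force"],o["ft_torque"],o["grip_width"],o["tool_rot"])
E
```

```text
16.95 [ 0.537  0.318 -0.21   1.67   0.07   1.16  -1.527] [ 551.37610473 -257.21959264  170.01684387] [-3.1663853   2.88615115  8.95347387] [ 0.60145844  0.57896606 -0.02795299] 20.47798742268286 [-3.11347926e+00  4.14587827e-01 -2.21556466e-03]
```

Emit:
carry_out(
  plan=[
    [0,0,0,0,0,-0.6],
    [0,0,0,0,0,-0.9],
    [0,0,0,0,0,-0.9],
    [0,0,0,0,0,-0.9],
    [0,0,0,0,0,-0.9],
    [0,0,0,0,0,-0.9],
    [0,0,0,0,0,-0.9],
    [0,0,0,0,0,-0.9],
    [0,0,0,0,0,-0.9],
    [0,0,0,0,0,0],
  ],
)

```text
clock: 17.78
eef_pos: [551.1, -257.1, 170.0]
tool_rot: [-3.018, -0.872, -0.001]
contact_force: [-4.0, 3.9, 10.1]
grip_width: 20.7
```

Emit:
carry_out(
  plan=[
    [0,0,0,0,0,-0.9],
    [0,0,0,0,0,-0.9],
    [0,0,0,0,0,-0.9],
    [0,0,0,0,0,-0.9],
    [0,0,0,0,0,-0.9],
    [0,0,0,0,0,-0.9],
    [0,0,0,0,0,-0.9],
    [0,0,0,0,0,-0.9],
    [0,0,0,0,0,-0.9],
    [0,0,0,0,0,-0.9],
    [0,0,0,0,0,-0.5],
    [0,0,0,0,0,0],
  ],
)

```text
clock: 18.78
eef_pos: [548.8, -257.8, 169.9]
tool_rot: [-2.239, -2.2, 0.004]
contact_force: [-13.6, 3.5, 17.0]
grip_width: 20.5
```

```bash
python3 w.py l snout_pointer clip_point; python3 -c "
from h import *
o=ctrl.get_obs();print(o['q'].round(2))"
```

```text
18.7833 [ 548.8 -257.8  169.9] [-2.2385 -2.2001  0.0041] [-13.6   3.5  17. ] 20.496042111973225
snout_pointer [224.7 173.9] 0.73 [ 495.9 -260.   109. ]
clip_point [222.1 175.9] 0.65 [ 497.4 -258.2  109. ]
[ 0.76  0.35 -0.48  1.66  0.17  1.18  0.21]
```

View pics/w_l.png

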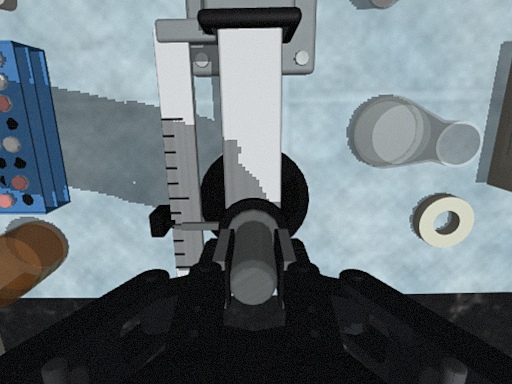

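```bash
python3 z.py pics/w_l.png 195 240 145 215 pics/w_l1.png
```

```text
scale 11
```

View pics/w_l1.png

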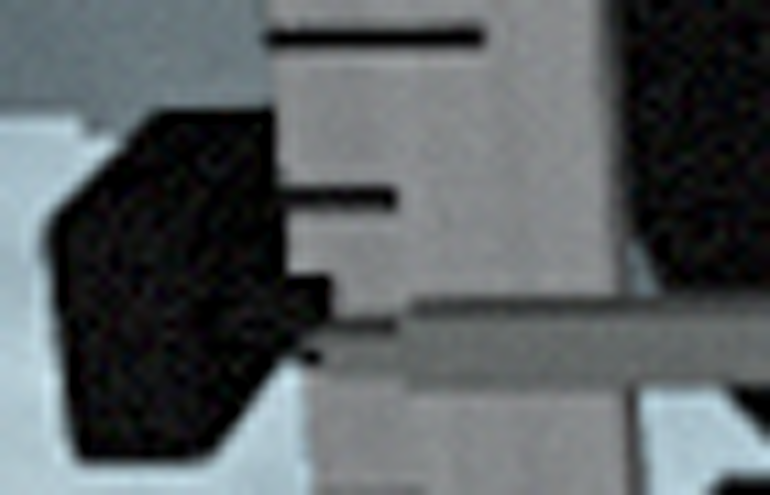

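```bash
cat > ov2.py <<'E'
from h import *
from scipy.optimize import least_squares
o=np.load("obs_l.npy");W=cam("wrist",dict(eef_pos=o[:3],tool_rot=o[3:]))
k=11;Z=lambda X:(lambda rc:np.array([(rc[1]-145+.5)*k-.5,(rc[0]-195+.5)*k-.5]))(proj(W,X))
obs=[((270,38),(-55,-200,105)),((482,38),(-43,-200,105)),((283,197),(-55,-210,105)),((605,100),(-35,-204,105)),((640,460),(-35,-226.3,105))]
def w(p,X):
    x,y,a=p;ca,sa=np.cos(a),np.sin(a);return [x+ca*X[0]-sa*X[1],y+sa*X[0]+ca*X[1],X[2]]
sel=[0,2]
def f(p):
    r=[Z(w(p,obs[i][1]))-obs[i][0] for i in sel]
    r.append([(Z(w(p,obs[i][1]))-obs[i][0])[0] for i in (3,)])
    return np.concatenate(r)
s=least_squares(f,[549,-43,0.]);p=s.x;print(p,s.fun.round(1))
for t in (63,64,65,66): print(t,"tip",Z(w(p,(-50.5,-150-t,109))).round(),"root",Z(w(p,(-38,-150-t,109))).round(),"apex 106/109/112",[Z(w(p,(-51.5,-150-t,z))).round() for z in (106,109,112)],"\n  top outer",[Z(w(p,(-64,-150-t+d,116))).round() for d in (8,-8)],"inner",[Z(w(p,(-55,-150-t+d,116))).round() for d in (8,-8)],"low inner",Z(w(p,(-55,-150-t+8,94))).round())
print([Z(w(p,(-55,-y,105))).round() for y in (200,210,220,230,240)])
E
python3 ov2.py; python3 z.py pics/w_l.png 110 300 140 290 pics/w_l2.png
```

```text
[ 5.49848026e+02 -4.34254461e+01 -8.53935611e-03] [-2.9 -0.3 -1.1  0.4  4.1]
63 tip [343. 268.] root [555. 266.] apex 106/109/112 [array([340., 250.]), array([327., 268.]), array([313., 286.])] 
  top outer [array([ 60., 180.]), array([ 89., 443.])] inner [array([219., 179.]), array([245., 442.])] low inner [324.  64.]
64 tip [345. 284.] root [556. 282.] apex 106/109/112 [array([341., 266.]), array([328., 284.]), array([314., 302.])] 
  top outer [array([ 62., 197.]), array([ 91., 459.])] inner [array([221., 196.]), array([247., 458.])] low inner [325.  79.]
65 tip [346. 299.] root [557. 298.] apex 106/109/112 [array([343., 281.]), array([329., 299.]), array([316., 318.])] 
  top outer [array([ 64., 214.]), array([ 93., 475.])] inner [array([223., 213.]), array([248., 474.])] low inner [327.  94.]
66 tip [348. 315.] root [558. 314.] apex 106/109/112 [array([344., 297.]), array([331., 315.]), array([317., 334.])] 
  top outer [array([ 65., 231.]), array([ 95., 491.])] inner [array([224., 229.]), array([250., 490.])] low inner [328. 109.]
[array([267.,  38.]), array([282., 197.]), array([296., 353.]), array([310., 504.]), array([324., 651.])]
scale 3
```

View pics/w_l2.png

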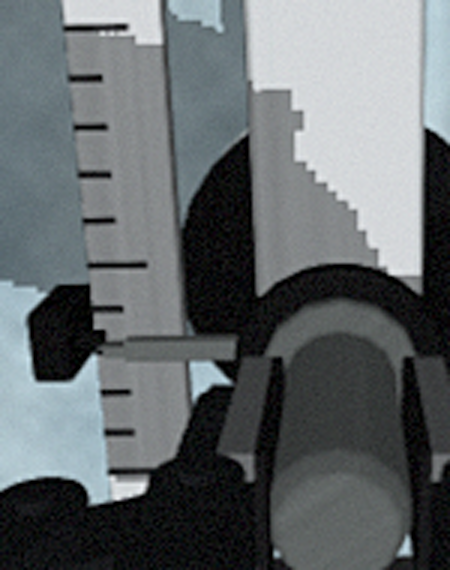

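Emit:
carry_out(
  plan=[
    [0.06,-0.05,0,0,0,0],
    [0.06,-0.05,0,0,0,0],
    [0,0,0,0,0,0],
    [0,0,0,0,0,0],
  ],
)

```text
clock: 19.27
eef_pos: [548.5, -254.9, 170.0]
tool_rot: [-2.243, -2.199, 0.0]
contact_force: [-7.3, 3.4, 11.5]
grip_width: 20.6
```

```bash
python3 - <<'E'
from h import *
o=ctrl.get_obs();print(o["clock"],o["eef_pos"],o["contact_force"])
np.save("obs_m.npy",np.r_[o["eef_pos"],o["tool_rot"]])
p=np.mean([ctrl.capture("wrist")[0].astype(float) for _ in range(6)],0).astype(np.uint8)
cv2.imwrite("pics/w_m.png",p[:,:,::-1])
a=p[200:240,145:210,::-1];cv2.imwrite("pics/w_m1.png",cv2.resize(np.clip(a.astype(float)*1.6,0,255).astype(np.uint8),None,fx=12,fy=12,interpolation=cv2.INTER_NEAREST))
for q in ["snout_pointer","clip_point"]: print(q,[(np.round(r["position"],1),round(r["conf"],2),atz(cam("wrist",o),*r["position"],109).round(1)) for r in ctrl.pinpoint("wrist",q)[:2]])
E
```

```text
19.2667 [ 548.48516771 -254.8909309   169.98132133] [-7.30608537  3.39130478 11.52691861]
snout_pointer [(array([227.3, 174.4]), 0.61, array([ 496. , -258.7,  109. ]))]
clip_point [(array([229.1, 176. ]), 0.66, array([ 496.9, -260. ,  109. ]))]
```

View pics/w_m1.png

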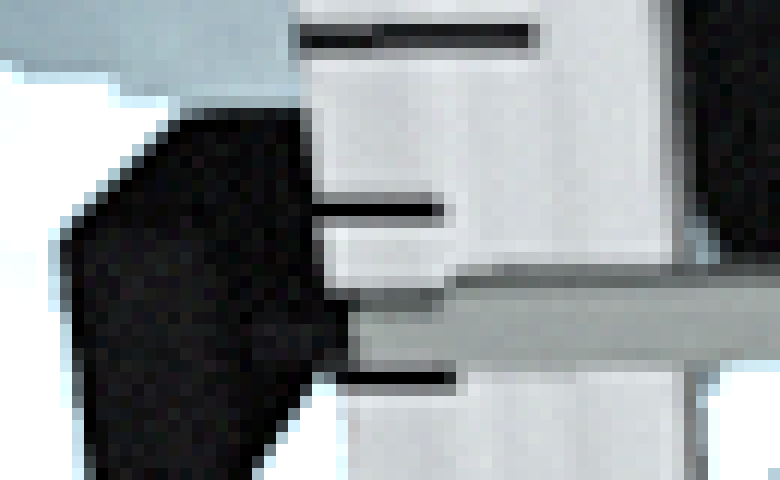

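```bash
cat > ov3.py <<'E'
from h import *
from scipy.optimize import least_squares
o=np.load("obs_m.npy");W=cam("wrist",dict(eef_pos=o[:3],tool_rot=o[3:]))
k=12;Z=lambda X:(lambda rc:np.array([(rc[1]-145+.5)*k,(rc[0]-200+.5)*k]))(proj(W,X))
def w(p,X):
    x,y,a,dz=p;ca,sa=np.cos(a),np.sin(a);return [x+ca*X[0]-sa*X[1],y+sa*X[0]+ca*X[1],X[2]+dz]
def f(p):
    r=[]
    for (u,v),X in [((302,38),(-55,-200,105)),((316,210),(-55,-210,105)),((337,378),(-55,-220,105)),((690,240),(-35,-211,105))]:
        e=Z(w(p,X))-(u,v); r+=list(e) if u<600 else [e[0]]
    return r
s=least_squares(f,[549,-43,0.,0]);p=s.x;print(p,s.fun)
for t in (63,64,65,66):
    print(t,"ptr tip z108,109,110",[Z(w(p,(-50.5,-150-t,z))).round() for z in (108,109,110)],"x-44",[Z(w(p,(-44,-150-t,z))).round() for z in (109,110)],"apex105,109,112,116",[Z(w(p,(-51.5,-150-t,z))).round() for z in (105,109,112,116)])
    print("  body top outer",[Z(w(p,(-64,-150-t+d,116))).round() for d in (8,-8)],"inner",[Z(w(p,(-55,-150-t+d,116))).round() for d in (8,-8)],"low",[Z(w(p,(x,-150-t+8,94))).round() for x in(-64,-55)])
E
python3 ov3.py
python3 - <<'E'
import cv2,numpy as np
a=cv2.imread("pics/w_m.png")[210:240,145:195].astype(float)
cv2.imwrite("pics/w_m2.png",cv2.resize(np.clip((a/255)**.5*255,0,255).astype(np.uint8),None,fx=16,fy=16,interpolation=cv2.INTER_NEAREST))
E
```

```text
[ 5.49531862e+02 -4.22693963e+01 -2.47764347e-03  2.43135568e+00] [-0.40427702 -2.81543079  3.34196136  0.32891699 -0.4093208   2.56304621
 -2.53033388]
63 ptr tip z108,109,110 [array([393., 281.]), array([388., 288.]), array([383., 295.])] x-44 [array([509., 286.]), array([505., 293.])] apex105,109,112,116 [array([388., 261.]), array([369., 288.]), array([355., 309.]), array([334., 338.])]
  body top outer [array([ 75., 197.]), array([110., 485.])] inner [array([251., 194.]), array([282., 482.])] low [array([206.,  63.]), array([364.,  60.])]
64 ptr tip z108,109,110 [array([395., 298.]), array([390., 305.]), array([385., 312.])] x-44 [array([511., 303.]), array([507., 310.])] apex105,109,112,116 [array([390., 278.]), array([371., 305.]), array([356., 327.]), array([336., 356.])]
  body top outer [array([ 77., 215.]), array([112., 502.])] inner [array([253., 212.]), array([284., 499.])] low [array([208.,  80.]), array([365.,  77.])]
65 ptr tip z108,109,110 [array([396., 315.]), array([391., 322.]), array([387., 330.])] x-44 [array([512., 320.]), array([508., 328.])] apex105,109,112,116 [array([392., 295.]), array([373., 323.]), array([358., 344.]), array([338., 374.])]
  body top outer [array([ 80., 234.]), array([114., 520.])] inner [array([255., 231.]), array([286., 517.])] low [array([210.,  96.]), array([367.,  94.])]
66 ptr tip z108,109,110 [array([398., 333.]), array([393., 340.]), array([388., 347.])] x-44 [array([514., 338.]), array([510., 345.])] apex105,109,112,116 [array([393., 312.]), array([375., 340.]), array([360., 362.]), array([340., 392.])]
  body top outer [array([ 82., 252.]), array([116., 537.])] inner [array([257., 249.]), array([288., 534.])] low [array([212., 113.]), array([368., 110.])]
```

View pics/w_m2.png

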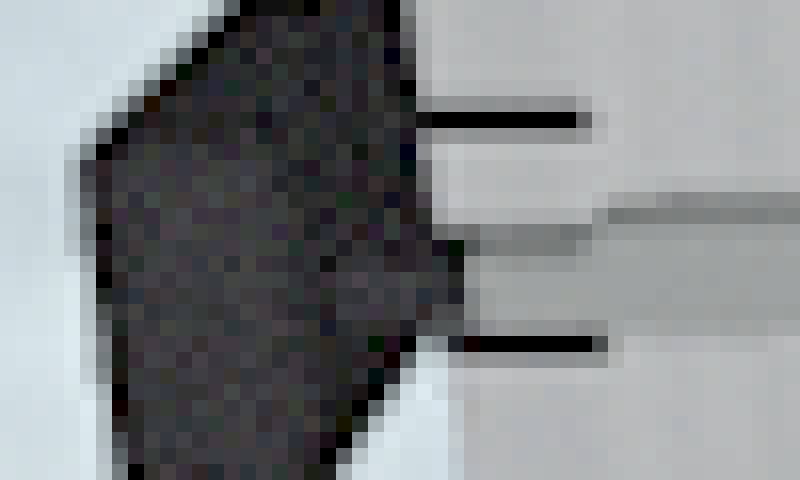

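Emit:
carry_out(
  plan=[
    [0.03,-0.04,0,0,0,0],
    [0,0,0,0,0,0],
    [0,0,0,0,0,0],
    [0,0,0,0,0,0],
  ],
)

```text
clock: 20.0
eef_pos: [548.3, -254.2, 170.0]
tool_rot: [2.243, 2.199, 0.001]
contact_force: [-4.2, 2.4, 10.0]
grip_width: 20.8
```

```bash
python3 - <<'E'
from h import *
o=ctrl.get_obs();print(o["clock"],o["eef_pos"],o["contact_force"],o["grip_width"])
p=np.mean([ctrl.capture("wrist")[0].astype(float) for _ in range(4)],0).astype(np.uint8)
cv2.imwrite("pics/w_n.png",p[:,:,::-1])
s,_=ctrl.capture("scene");cv2.imwrite("pics/scene_n.png",s[:,:,::-1])
a=p[210:240,145:195,::-1].astype(float)
cv2.imwrite("pics/w_n2.png",cv2.resize(((a/255)**.5*255).astype(np.uint8),None,fx=16,fy=16,interpolation=cv2.INTER_NEAREST))
E
```

```text
20.0 [ 548.32775445 -254.20569601  169.99125087] [-4.22549611  2.4139445  10.0499873 ] 20.788432842387355
```

View pics/w_n2.png

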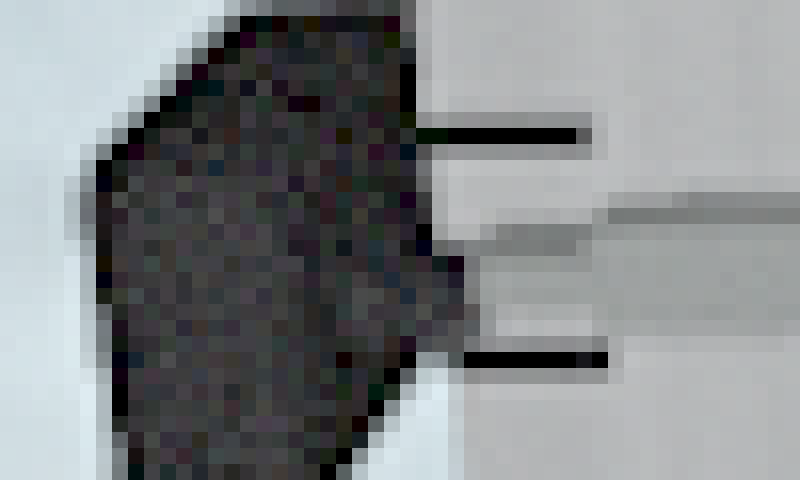

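View pics/scene_n.png

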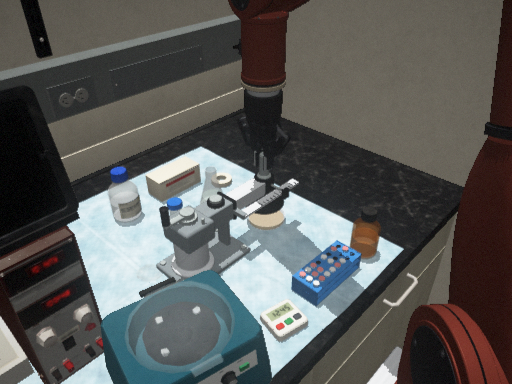

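```bash
python3 - <<'E'
from h import *
o=ctrl.get_obs();print(o["clock"],o["eef_pos"],np.abs(o["joint_velocities"]).max(),o["contact_force"]);print(ctrl.sign_off())
E
```

```text
20.25 [ 548.32946512 -254.22797596  169.98439531] 0.0012553035809493012 [-4.2187177   3.08444871 10.19027446]
the job is handed in; nothing more can be done
None
```

I did the three steps in the order asked and handed the job in at 20.3 s. The gripper was still holding the knob, with the pointer level with the clip's point to within about 0.5 to 1 mm.

- **Damper:** I gripped the peg and swung it round. In the last few millimetres the pads slipped on the peg. I then pushed it with closed fingers until the stop resisted at about 18 N. A wrist picture taken just before that push already showed the bar in line with the arm.
- **Lock button:** I pressed it down to a tip height of 138 mm. It then went no further as the force rose to 26 N, and the snout slid freely afterwards.
- **Snout:** I pulled it out by the knob and turned the gripper 90° on the post so the wrist camera could see the pointer beside the clip. That showed the pointer about 2–3 mm past the clip's point, so I moved it back 3 mm in all.

**Checks that disagreed:**
- The pictures put the mark at 64.2 to 65 mm of travel, and once nearer 66.
- The travel worked out from the arm's position, about 61.5 mm, does not match. I put that down to the knob shifting along the pads during the turn, and trusted the close-up instead.
- In the last close-up the two tips differ by about 0.75 mm, which is roughly what the camera angle would cause.
- The position networks were only good to about 2 mm here.

At hand-in the arm was still, with a grip command of 45 N and about 10 N of vertical force at the wrist. In the last scene picture the dish, flask, tube and bottle stood where they were at the start. I did not re-measure their positions.

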